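# Push the clamp knob round its L-shaped slot to lock a board in the holder

## Task

Clamp the circuit board in its holder: with the fingertips, gently push the black knob along the long leg of its L-shaped slot towards the board as far as it goes, then push it sideways to the very end of the short leg, so that the board is driven home against the far stop and the clamp is locked. Only push the knob: do not grip it, do not touch or lift the board, and leave the things around the holder where they are.

Things in the scene. Friction and masses are not known exactly. Their poses are not given: they have to be found in the camera images.
- holder: Board holder fixed to the bench, grey base 230 x 116 x 10 mm. Origin: centre of its underside. x runs from the knob end (near the robot) to the board end, y to its left, z up. Its grey gate plate (x -108 to -22, y -55 to 55, top z 28 mm; screw heads to 31 mm at the corners) has the L slot: long leg along x, short leg off to the left (+y) at the board end. Fixed stop face at x = 94 mm.
- knob: Upright round black knob, 22 mm in diameter (24 mm over its ribs) and 32 mm tall, on a 10 mm steel pin that stands up through the slot. Origin: centre of its underside, z = 36 mm over the bench; its top is at z = 68 mm. It does not turn or lift; it slides where the slot lets it, with the holder's axes. It stays where it is left.
- slot_start (a point): Fixed point on the gate plate, top face: where the pin's axis stands at the start of the long leg (both joints 0). Holder frame (-85, -12.5, 28) mm.
- slot_corner (a point): Fixed point: where the pin's axis stands at the corner, the board end of the long leg. Holder frame (-44.5, -12.5, 28) mm. The slot is 13.5 mm wide, so that the pin has about 2 mm play each side.
- slot_end (a point): Fixed point: where the pin's axis stands at the end of the short leg (locked). Holder frame (-44.5, 12.5, 28) mm. The pin can go about 1.7 mm beyond it. The short leg narrows towards this end; its sloping near wall draws the clamp the last 4 mm forward, so the pin enters from about 4 mm short of the corner.
- clamp_bar (a joint): Slide of clamp bar, jaw, pin and knob along the holder's +x (m): 0 at the start of the long leg, about 0.0405 at its end, where the wall (or the seated board) stops it. Starts between 0 and 0.012. About 2.5 N of friction, no spring.
- lock_pin (a joint): Slide of pin and knob across the clamp bar, along the holder's +y (m): 0 in the long leg, 0.025 at the end of the short leg (stop at about 0.0265). About 1.2 N of friction, no spring. It can move off 0 by more than 2 mm only when the clamp bar is forward beyond 0.036.
- board: Loose green circuit board, 62 mm along the holder's x, 75 mm across, 2 mm thick, connector to 8 mm, on pads at z = 14 mm between low guides. Origin: centre of its underside. Home against the stop its origin is at x = 63 mm in the holder frame; it starts 3 to 9 mm short of that. The moving jaw (72 mm wide, top z 26 mm) between gate plate and board pushes it.
- usb_meter: Bystander: small black inline meter, 21 x 57 x 11 mm, lying left of the holder. Origin: centre of its underside.
- flux_bottle: Bystander: small yellow bottle with a black cap, 30 mm in diameter, 66 mm tall, standing left of the holder's board end. Origin: centre of its underside.
- tape: Bystander: roll of black tape, 57 mm in diameter, 19 mm tall, lying right of the holder. Origin: centre of its underside.

How it is judged:
By the outcome, as a careful person would: the job done as asked, in the order asked, and still so for the second after the job is handed in, with the robot touching nothing.
It also fails if it takes over 40 s, if anything falls off the work surface, if the arm or the gripper's body presses on something with over 40 N, if the wrist force passes 120 N, or if a joint passes its speed limit or range.

## Robot

A 6-joint arm with a two-finger parallel gripper is mounted at the origin on a cart in front of the work surface, level with it; the furniture and walls round the work are solid. World frame = base frame: x ahead of the robot, y to its left, z up, the work surface at z = 0. Lengths are in mm, angles in rad, forces in N, time in s.
With the tool pointing down it reaches from about 250 to 725 mm from the base axis. Payload 4 kg.
Tool frame: the origin (TCP) lies on the centre line of the jaws, within the pads' length; the fingertips stand 17 mm ahead of it and the grasp point (between the pads) lies 2 mm behind it (env.tcp_to_tips is the distance from the TCP to the fingertips, in mm); z points along the fingers, y is the line along which they close (so a half turn about z gives the same grasp; the last joint's range is limited). The gripper opens to 85 mm and grips with 20 to 120 N. Pads are 22 mm wide; open, the fingers measure 114 mm over their backs; the gripper's body (76 mm by 85 mm) begins 54 mm behind the grasp point. The pads swing forward as they close: fully open they stand 13 mm farther back than shut.
Start: joints at [-1.284, 0.241, 0.005, 1.335, 0, 1.571], TCP at [141.44, -479.577, 219.806] pointing down, gripper open.
Joint ranges: [-2.72, 2.72], [-1.05, 1.87], [-1.09, 1.28], [-1.99, 2.15], [-1.42, 1.44], [-3.14, 3.14]. Speed limits (rad/s): [2.79, 2.79, 3.14, 3.14, 3.14, 3.14].

## Interface

Orientations are given as a 3x3 rotation matrix whose columns are the frame's x, y, z axes.
In Python, from plant import env gives the robot as it stands.
- The arm moves only by the shell command python3 steer.py 'ROWS' [OPENING]. ROWS is a JSON list of rows, 1 to 5 of them, each an object with the fields pos (a list: dx, dy, dz in mm), r (a list: a rotation vector rx, ry, rz in rad); a field left out counts as zero; each row is the pose to reach, as a shift and turn from the pose commanded when the command began, along the tool's axes at that moment; what a row does not reach only later rows make up. A row lasts 1/12 s, in which the tool goes at most 41.7 mm and 0.125 rad, less where a joint would pass 70% of its speed; a pose out of reach is approached as far as the arm can. OPENING is the finger opening in mm, set as the command begins (- or left out keeps the last). The fingers move at their own pace and stop on an object; the grip force is fixed at half the most. Time passes only in rows, so rows that do not move let the fingers close. It prints the time, the measured TCP pose, the force, the opening and the grip force at its end. Input that does not fit is refused with a message, and nothing moves.
- env.get_obs(): the state, without advancing time (a new reading comes with each control period).
- env.snapshot(name): name is "scene" or "top"; returns the picture (420x560x3 uint8, red, green, blue); there is no depth.
- env.get_calibration(name): a dict with "fx", "fy", "cx", "cy" (pixels), "dist_coeffs" ([k1, k2, p1, p2, k3] as OpenCV has them; the pictures are not rectified), "position" and "orientation" of the camera in the world. Camera axes: x right, y up, looking along -z (the intrinsics and any distortion apply to the point x, -y, -z); pixel columns grow to the right and rows downward; lengths in mm; the calibration is good to about 2 mm. A picture is of the moment at which its call begins. get_calibration takes no time and is no camera call.
- env.finish_job(): hands the job in; it is judged then, once.
The state is a dict: "t": time; "joints": joint angles; "joint_velocities": joint speeds; "tau": joint torques, N m; "tool_pos": TCP position; "tcp_rot": TCP orientation; "ft_force": force on the tool from outside, world axes, zero at the start; "wrist_torque": the same for the moment, N m; "gripper_width": finger opening in mm; "finger_force": force on a finger pad.
Only numpy, scipy, OpenCV 4.12 (cv2) and the standard library are available. Lean on these libraries where they do the work, as an engineer would, in place of code of your own. Each camera call takes 0.05 s, during which the arm holds its last target. There are 200 camera calls.

## Working session

There is one attempt and no reset: what is moved stays moved. The work goes in short steps, Python scripts to look and compute and a shell command to move; the robot and the scene stay as the last step left them, time stands still between calls to the robot, and variables do not carry over. Pictures are saved under pics/ and viewed, at most 10 in all, crops included, and the job is handed in when it is done.

```bash
ls; mkdir -p pics
python3 - <<'E'
from plant import env
import cv2
for n in("scene","top"):
    cv2.imwrite(f"pics/{n}0.png",cv2.cvtColor(env.snapshot(n),cv2.COLOR_RGB2BGR)); print(env.get_calibration(n))
o=env.get_obs();print(o["t"],o["tool_pos"],o["tcp_rot"],env.tcp_to_tips,o["gripper_width"])
E
```

```text
pics
plant.py
steer.py
{'fx': 445.5532284112052, 'fy': 445.5532284112052, 'cx': 285.1912576865451, 'cy': 199.68474471541572, 'dist_coeffs': array([-0.11580266,  0.        ,  0.        ,  0.        ,  0.        ]), 'position': array([ 48.19093737, 542.84602362, 499.54667768]), 'orientation': array([[-0.65425902,  0.37673441, -0.6557563 ],
       [-0.75626258, -0.32193575,  0.56958255],
       [ 0.00346995,  0.86857847,  0.49553951]])}
{'fx': 404.0072929200332, 'fy': 404.0072929200332, 'cx': 279.8343351851111, 'cy': 212.47393269828325, 'dist_coeffs': array([-0.09310194,  0.        ,  0.        ,  0.        ,  0.        ]), 'position': array([417.32178629,  34.1522668 , 873.81370637]), 'orientation': array([[ 0.08777973,  0.97352536, -0.21105236],
       [-0.99612768,  0.08473614, -0.02343989],
       [-0.00493557,  0.21229265,  0.97719367]])}
0.1 [ 141.27021587 -479.02953074  219.01711005] [[ 9.59167434e-01  2.82838409e-01 -5.17877446e-04]
 [ 2.82838883e-01 -9.59165836e-01  1.75071940e-03]
 [-1.55966295e-06 -1.82570891e-03 -9.99998333e-01]] 17.0 85.55659844747012
```

View pics/scene0.png

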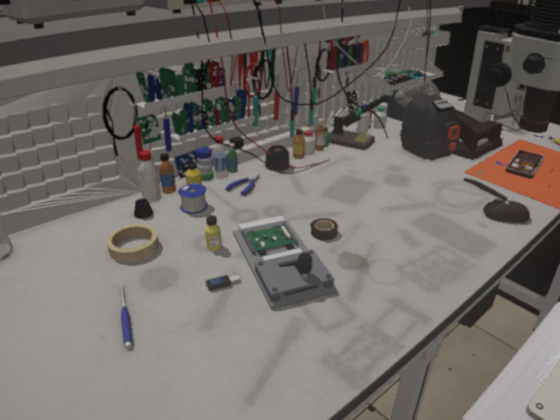

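View pics/top0.png

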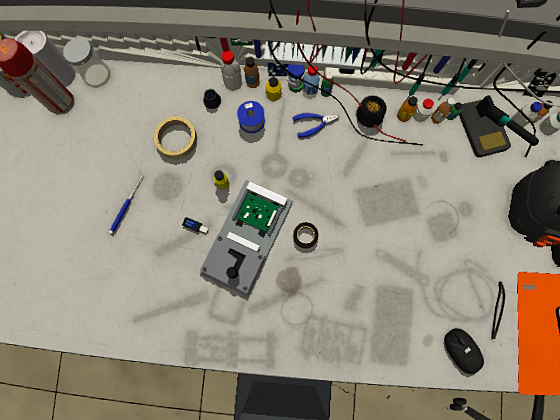

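The holder is at about (247,238) in top, with the knob near (233,268). In scene it is at about (283,260), with the knob at (303,263). I'll enlarge both.

Run:
```python
import cv2,numpy as np
t=cv2.imread("pics/top0.png")[170:305,190:325];s=cv2.imread("pics/scene0.png")[205:315,220:350]
t=cv2.resize(t,None,fx=4,fy=4,interpolation=cv2.INTER_CUBIC)
cv2.imwrite("pics/tc.png",t);cv2.imwrite("pics/sc.png",cv2.resize(s,None,fx=5,fy=5,interpolation=cv2.INTER_CUBIC))
```

```text
(no output)
```

View pics/tc.png

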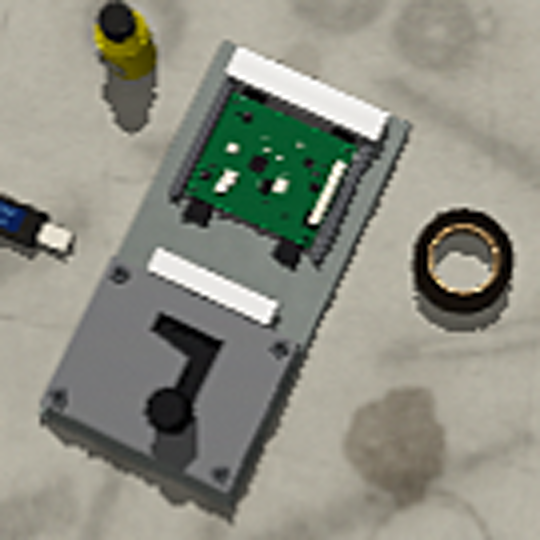

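View pics/sc.png

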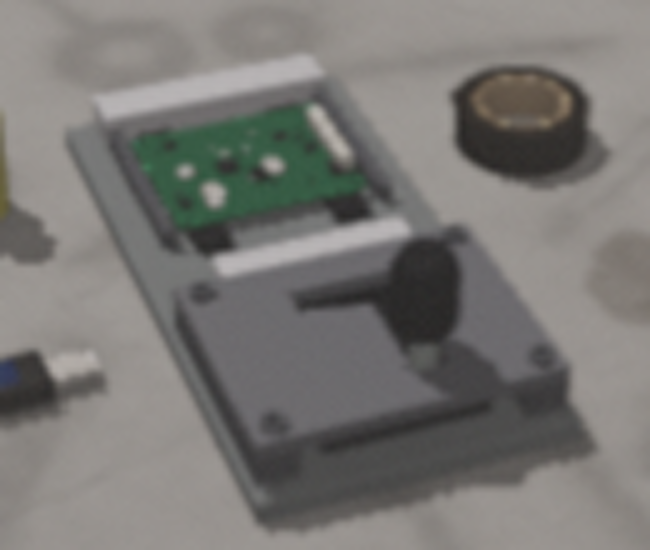

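The crops show four screw heads. In the top crop they are at (121,274), (281,348), (57,399) and (220,474), and in the scene crop at (203,292), (455,235), (273,422) and (543,355). The knob top is at (169,409) in the top crop and about (427,258) in the scene crop. I'll triangulate these.

```bash
cat > h.py <<'E'
from plant import env
import numpy as np,cv2
def ray(n,uv):
    c=env.get_calibration(n);K=np.array([[c["fx"],0,c["cx"]],[0,c["fy"],c["cy"]],[0,0,1.]])
    p=cv2.undistortPoints(np.array([[uv]],float),K,c["dist_coeffs"])[0,0]
    d=c["orientation"]@np.array([p[0],-p[1],-1]);return c["position"],d/np.linalg.norm(d)
def tri(a,b):
    (p,d),(q,e)=ray("top",a),ray("scene",b)
    s=np.linalg.lstsq(np.c_[d,-e],q-p,rcond=None)[0];x,y=p+s[0]*d,q+s[1]*e
    return (x+y)/2,np.linalg.norm(x-y)
def plane(n,uv,z):
    p,d=ray(n,uv);return p+d*(z-p[2])/d[2]
T=lambda u,v:((u+.5)/4-.5+190,(v+.5)/4-.5+170)
S=lambda u,v:((u+.5)/5-.5+220,(v+.5)/5-.5+205)
E
python3 - <<'E'
from h import *
np.set_printoptions(precision=1,suppress=True)
t=[(121,274),(281,348),(57,399),(220,474)];s=[(203,292),(455,235),(273,422),(543,355)]
for a,b in zip(t,s):print(*tri(T(*a),S(*b)),plane("top",T(*a),31),plane("scene",S(*b),31))
print("knob",*tri(T(169,409),S(427,256)),plane("top",T(169,409),68),plane("scene",S(427,256),68))
for k,z in(((97,18),66),((72,245),5),((465,262),19)):print(plane("top",T(*k),z))
P=np.array([plane("top",T(*a),31)[:2] for a in t]);Q=np.array([plane("scene",S(*a),31)[:2] for a in s])
for W in(P,Q,(P+Q)/2):
    ux=W[0]+W[1]-W[2]-W[3];ux/=np.linalg.norm(ux);uy=W[0]+W[2]-W[1]-W[3]; uy/=np.linalg.norm(uy)
    c=W.mean(0)
    print(W.mean(0),np.degrees(np.arctan2(ux[1],ux[0])),np.degrees(np.arctan2(-uy[0],uy[1])),np.linalg.norm(W[0]-W[2]),np.linalg.norm(W[0]-W[1]))
    o=c+65*ux
    k=plane("top",T(169,409),68)[:2]-o;print("origin",o,"knob in holder",k@ux,k@np.array([-ux[1],ux[0]]))
E
```

```text
[533.9 176.5  28.2] 0.9353944058356629 [533.1 175.7  31. ] [531.4 178.9  31. ]
[502.2  87.9  27.7] 0.35266157489483857 [501.7  87.6  31. ] [499.2  91.2  31. ]
[465.3 202.1  29.8] 1.1832306917732647 [464.8 201.4  31. ] [464.7 203.3  31. ]
[434.3 112.9  28.6] 0.05409870975665235 [434.2 112.6  31. ] [432.3 115.1  31. ]
knob [463.5 138.5  65.1] 1.1766129377992147 [462.9 137.8  68. ] [461.2 141.5  68. ]
[661.8 198.6  66. ]
[550.2 208.8   5. ]
[557.4  -5.2  19. ]
[483.5 144.3] -20.471685754348705 -19.308775363474517 73.05791400069016 93.49825533617678
origin [544.3 121.6] knob in holder -81.97521260439906 -13.364079447143249
[481.9 147.1] -19.853498355496022 -20.16441762109485 71.00136096020746 93.43613419495226
origin [543. 125.] knob in holder -79.70639139778086 -15.270059698888964
[482.7 145.7] -20.165905531202096 -19.736586865869647 72.02877756493916 93.46615118229286
origin [543.7 123.3] knob in holder -80.83460279016175 -14.311657217634272
```

Holder yaw is about -20°, and its origin is about (544.5,123.3). The knob is at holder (-82,-13) with its top at about 65–68. Heights and sizes agree with the text to within 2–3 mm. I'll close the fingers, turn the tool's x axis onto the holder's x and go to a point behind the knob.

```bash
cat >> h.py <<'E'
O=np.array([544.5,123.3]);A=np.radians(-20);R=np.array([[np.cos(A),-np.sin(A)],[np.sin(A),np.cos(A)]])
def go(hx,hy,z):
    o=env.get_obs();M=o["tcp_rot"];w=np.r_[O+R@[hx,hy],z]
    h=R.T@(o["tool_pos"][:2]-O);print("t",round(o["t"],2),"holder now",h.round(1),o["tool_pos"][2].round(1),"F(holder)",(R.T@o["ft_force"][:2]).round(1),o["ft_force"][2].round(1))
    print("delta tool",(M.T@(w-o["tool_pos"])).round(1),"yaw left",((A-np.arctan2(M[1,0],M[0,0]))*-1).round(3))
E
python3 steer.py '[{"pos":[27,-31,0],"r":[0,0,0.125]},{"pos":[54,-62,0],"r":[0,0,0.25]},{"pos":[81,-93,0],"r":[0,0,0.375]},{"pos":[108,-124,0],"r":[0,0,0.5]},{"pos":[135,-155,0],"r":[0,0,0.625]}]' 0; python3 -c "
from h import *;go(-122,-12.5,130)"
python3 steer.py '[{"pos":[5,-41,2],"r":[0,0,0.012]},{"pos":[10,-82,4],"r":[0,0,0.012]},{"pos":[15,-123,6],"r":[0,0,0.012]},{"pos":[20,-164,8],"r":[0,0,0.012]},{"pos":[25,-205,10],"r":[0,0,0.012]}]' >/dev/null; python3 steer.py '[{"pos":[5,-41,2]},{"pos":[10,-82,4]},{"pos":[15,-123,6]},{"pos":[20,-164,8]},{"pos":[25,-205,10]}]' >/dev/null; python3 -c "
from h import *;go(-122,-12.5,130)"
```

```text
t 1.35 holder now [-125.  -262.3] 202.7 F(holder) [-0.3  0.2] 0.3
delta tool [  24.6 -246.2   80.8] yaw left 0.086
```

```bash
python3 steer.py '[{},{},{}]' >/dev/null; python3 -c "
from h import *;go(-122,-12.5,130)"
```

```text
t 1.6 holder now [-125.4 -262.5] 202.9 F(holder) [-0.6 -0.5] -0.1
delta tool [  24.9 -246.3   81. ] yaw left 0.086
```

```bash
python3 steer.py '[{"pos":[4,-25,5],"r":[0,0,0.02]},{"pos":[8,-50,10],"r":[0,0,0.04]},{"pos":[12,-75,15],"r":[0,0,0.06]},{"pos":[16,-100,20],"r":[0,0,0.086]},{"pos":[20,-125,25],"r":[0,0,0.086]}]' >/dev/null; python3 steer.py '[{"pos":[2,-25,5]},{"pos":[4,-50,10]},{"pos":[5,-75,15]},{"pos":[5,-100,20]},{"pos":[5,-120,25]}]' >/dev/null;  python3 steer.py '[{},{}]' >/dev/null; python3 -c "
from h import *;go(-122,-12.5,130)"
```

```text
t 2.6 holder now [-107.1 -237.4] 173.7 F(holder) [ 0.4 -0.4] 0.3
delta tool [   5.8 -219.7   66.4] yaw left 0.091
```

```bash
python3 -c "
from h import *;o=env.get_obs();print(o['joints'].round(3) if hasattr(o['joints'],'round') else o['joints'],o['joint_velocities'],o['tool_pos'],o['tcp_rot'],o['tau'])"
```

```text
[-0.259  0.011 -0.39   1.175  0.102  3.141] [-0.00637305 -0.00355594  0.00387393  0.00309979  0.00165575 -0.00047245] [362.64902023 -63.10139496 173.71162557] [[ 0.96677786 -0.25476631  0.02084921]
 [-0.25556209 -0.96164013  0.09968085]
 [-0.00534588 -0.10169751 -0.994801  ]] [ 7.35059520e-02 -2.43642765e+01  2.38972968e+01  7.44199322e-03
  3.32644265e-01 -2.27028329e-05]
```

Joint 6 is at its limit. I'll turn back a quarter instead, with tool x along holder +y and tool y along holder +x.

```bash
cat >> h.py <<'E'
from scipy.spatial.transform import Rotation as Ro
def go2(hx,hy,z):
    go(hx,hy,z);o=env.get_obs();M=o["tcp_rot"]
    G=np.array([[R[0,1],R[0,0],0],[R[1,1],R[1,0],0],[0,0,-1]])
    print("rotvec",Ro.from_matrix(M.T@G).as_rotvec().round(3))
E
python3 -c "
from h import *;go2(-125,-12.5,150)"
```

```text
t 2.6 holder now [-107.1 -237.4] 173.7 F(holder) [ 0.4 -0.4] 0.3
delta tool [   2.7 -222.    46.5] yaw left 0.091
rotvec [-0.087 -0.071 -1.479]
```

```bash
python3 steer.py '[{"pos":[0,-15,3],"r":[-0.007,-0.006,-0.12]},{"pos":[0,-30,6],"r":[-0.014,-0.012,-0.24]},{"pos":[0,-45,9],"r":[-0.021,-0.018,-0.36]},{"pos":[0,-60,12],"r":[-0.028,-0.023,-0.48]},{"pos":[0,-75,15],"r":[-0.035,-0.029,-0.6]}]'>/dev/null;  python3 -c "
from h import *;go2(-125,-12.5,150)"
```

```text
t 3.02 holder now [-113.8 -161.1] 166.8 F(holder) [0.2 0. ] -0.1
delta tool [  86.4 -119.8   25.7] yaw left 0.696
rotvec [-0.05  -0.043 -0.874]
```

```bash
python3 steer.py '[{"pos":[12,-17,3],"r":[-0.007,-0.006,-0.12]},{"pos":[24,-34,6],"r":[-0.014,-0.012,-0.24]},{"pos":[36,-51,9],"r":[-0.021,-0.018,-0.36]},{"pos":[48,-68,12],"r":[-0.028,-0.023,-0.48]},{"pos":[60,-85,15],"r":[-0.034,-0.029,-0.6]}]'>/dev/null;  python3 -c "
from h import *;go2(-125,-12.5,150)"
```

```text
t 3.43 holder now [-122.2  -56.2] 158.0 F(holder) [-0.1 -0.1] 0.1
delta tool [ 41.2 -14.3   8.8] yaw left 1.297
rotvec [-0.016 -0.014 -0.274]
```

```bash
python3 steer.py '[{"pos":[14,-5,3],"r":[-0.006,-0.005,-0.1]},{"pos":[28,-9,6],"r":[-0.011,-0.01,-0.19]},{"pos":[41,-14,9],"r":[-0.016,-0.014,-0.274]},{"pos":[41,-14,9],"r":[-0.016,-0.014,-0.274]}]'>/dev/null;  python3 -c "
from h import *;go2(-125,-12.5,66)
for n in ('top','scene'): cv2.imwrite(f'pics/{n}1.png',env.snapshot(n)[...,::-1])
a=cv2.imread('pics/top1.png')[150:320,150:350];b=cv2.imread('pics/scene1.png')[150:320,200:400]
cv2.imwrite('pics/c1.png',cv2.resize(np.hstack([a,b]),None,fx=2,fy=2,interpolation=cv2.INTER_CUBIC))"
```

```text
t 3.77 holder now [-124.6  -11.7] 149.3 F(holder) [-0.   0.1] 0.1
delta tool [-0.9 -0.3 83.3] yaw left 1.57
rotvec [-0.001 -0.001 -0.001]
```

View pics/c1.png

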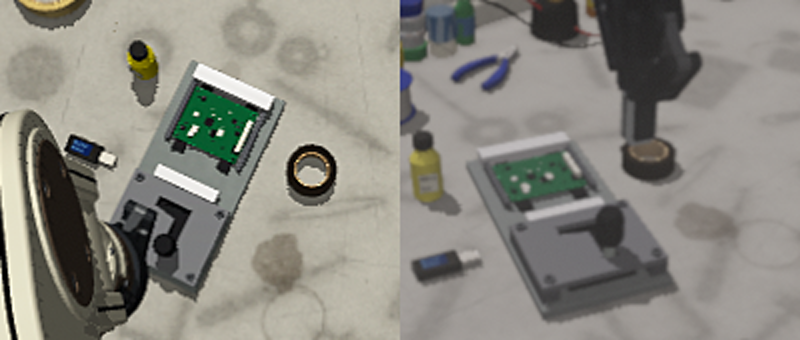

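In the top view the gripper is left of the knob, which fits the parallax at this height. In the scene view the fingertip end is at about pixel (319,219). I'll check that against the tip height.

```bash
python3 -c "
from h import *
for z in (115,120,125,132):print(plane('scene',(319,219),z).round(1))
print(env.get_obs()['tool_pos'])"
```

```text
[473.7 100.5 115. ]
[468.2 106.3 120. ]
[462.6 112.  125. ]
[454.9 120.1 132. ]
[422.64005296 152.97384965 149.5178786 ]
```

```bash
python3 -c "
from h import *
b=cv2.imread('pics/scene1.png')[140:290,250:370]
cv2.imwrite('pics/c2.png',cv2.resize(b,None,fx=4,fy=4,interpolation=cv2.INTER_CUBIC))
c=env.get_calibration('scene');M=c['orientation']
K=np.array([[c['fx'],0,c['cx']],[0,c['fy'],c['cy']],[0,0,1.]])
for z in (119,132,149.5,161,220):
    q=M.T@(np.array([422.6,153,z])-c['position']);q=q*[1,-1,-1]
    print(z,cv2.projectPoints(q[None],np.zeros(3),np.zeros(3),K,c['dist_coeffs'])[0].ravel())"
```

```text
119 [318.0983117  243.05232417]
132 [318.46632618 235.76404509]
149.5 [318.97032792 225.71110687]
161 [319.30693456 218.95025823]
220 [321.10172903 182.24199372]
```

View pics/c2.png

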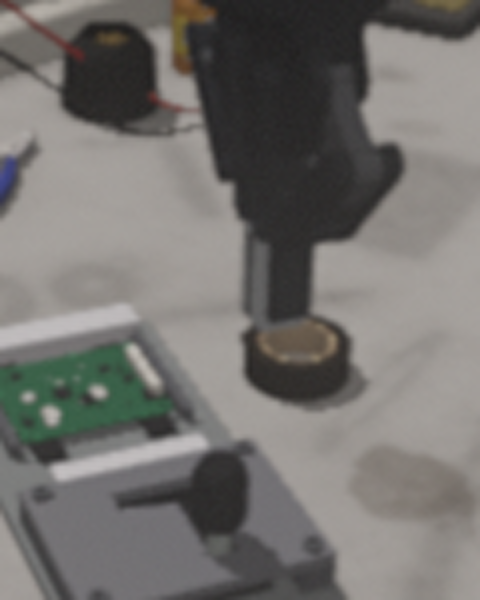

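```bash
python3 steer.py '[{"pos":[0,0,40]},{"pos":[0,0,40]},{"pos":[0,0,40]},{"pos":[0,0,40]}]'; python3 -c "
from h import *
b=np.hstack([env.snapshot('top')[185:300,170:300,::-1],env.snapshot('scene')[180:295,240:370,::-1]])
cv2.imwrite('pics/c3.png',cv2.resize(b,None,fx=3,fy=3,interpolation=cv2.INTER_CUBIC))
c=env.get_calibration('scene');M=c['orientation']
K=np.array([[c['fx'],0,c['cx']],[0,c['fy'],c['cy']],[0,0,1.]])
p=env.get_obs()['tool_pos']
for dz in (-17,0,17):
    q=M.T@(p+[0,0,dz]-c['position']);q=q*[1,-1,-1]
    print(dz,(cv2.projectPoints(q[None],np.zeros(3),np.zeros(3),K,c['dist_coeffs'])[0].ravel()-[240,180])*3+[390,0])"
```

```text
t: 4.2
tool_pos: [423.0, 152.3, 110.5]
tcp_rot: [[0.349, 0.937, -0.001], [0.937, -0.349, 0.0], [-0.0, -0.001, -1.0]]
ft_force: [0.1, -0.4, 1.6]
gripper_width: -0.1
finger_force: 0.0
-17 [620.38064456 228.14826377]
0 [621.76021407 200.59357913]
17 [623.16677845 172.28449773]
```

View pics/c3.png

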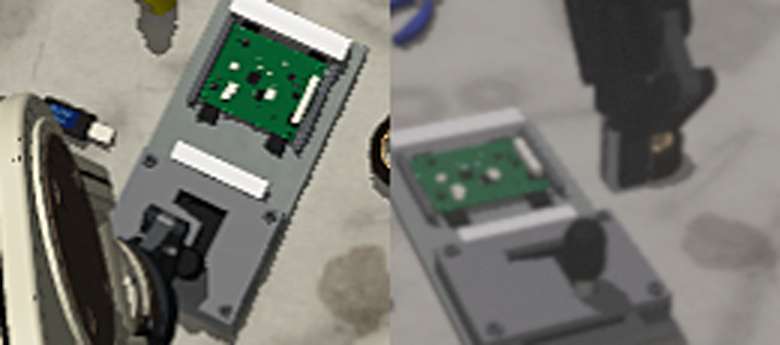

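The scene crop shows the fingertip bottom at about (618,188), and the top crop shows the closed fingers at about (163,232). I'll triangulate them.

```bash
python3 -c "
from h import *
t=lambda u,v:((u+.5)/3-.5+170,(v+.5)/3-.5+185)
s=lambda u,v:((u-390+.5)/3-.5+240,(v+.5)/3-.5+180)
for a in ((163,232),(165,212),(180,240)):print(tri(t(*a),s(618,188)),plane('top',t(*a),94),plane('top',t(*a),110))
for n in ('top','scene'):
  c=env.get_calibration(n);M=c['orientation']
  K=np.array([[c['fx'],0,c['cx']],[0,c['fy'],c['cy']],[0,0,1.]])
  p=env.get_obs()['tool_pos']
  for dz in (-17,0,17,56):
    q=M.T@(p+[0,0,dz]-c['position']);q=q*[1,-1,-1]
    print(n,dz,cv2.projectPoints(q[None],np.zeros(3),np.zeros(3),K,c['dist_coeffs'])[0].ravel())
"
```

```text
(array([464.61130862, 140.03593592,  97.03298648]), np.float64(35.49413336297999)) [478.88892348 151.69537669  94.        ] [477.62570614 149.28365996 110.        ]
(array([473.69772266, 137.76028527,  93.01616324]), np.float64(45.65635800866771)) [491.83377469 151.87695702  94.        ] [490.30495851 149.46151468 110.        ]
(array([465.01993644, 132.47512062,  91.62976456]), np.float64(25.28257669363285)) [474.77184603 140.18486178  94.        ] [473.59310174 138.00931459 110.        ]
top -17 [220.12192348 290.56816799]
top 0 [218.75793969 290.35849446]
top 17 [217.3324852  290.13916315]
top 56 [213.80642216 289.5956996 ]
scene -17 [316.79354819 256.04942126]
scene 0 [317.25340469 246.86452638]
scene 17 [317.72225948 237.42816591]
scene 56 [318.83232325 214.79005051]
```

The bright spot in the top view is the front knuckle; the fingertips are hidden under the body. The tip's row in the scene view looks high, so I'll measure it by differencing with the empty scene after descending a little.

```bash
python3 steer.py '[{"pos":[0,0,20]},{"pos":[0,0,44]},{"pos":[0,0,44]},{"pos":[0,0,44]}]'; python3 -c "
from h import *
go2(-110,-12.5,66)
s=env.snapshot('scene')[...,::-1];cv2.imwrite('pics/s3.png',s)
s0=cv2.imread('pics/scene0.png')
d=cv2.absdiff(s,s0)
b=np.hstack([s[190:300,240:370],d[190:300,240:370]*2])
cv2.imwrite('pics/c4.png',cv2.resize(b,None,fx=3,fy=3,interpolation=cv2.INTER_CUBIC))"
```

```text
t: 4.63
tool_pos: [422.4, 152.6, 65.9]
tcp_rot: [[0.347, 0.938, -0.002], [0.938, -0.347, -0.0], [-0.001, -0.002, -1.0]]
ft_force: [0.3, -0.5, 0.5]
gripper_width: 0.3
finger_force: 0.0
t 4.63 holder now [-124.8  -14.2] 65.9 F(holder) [ 0.4 -0.3] 0.5
delta tool [ 1.8 14.8 -0.1] yaw left 1.565
rotvec [-0.002  0.001 -0.006]
```

View pics/c4.png

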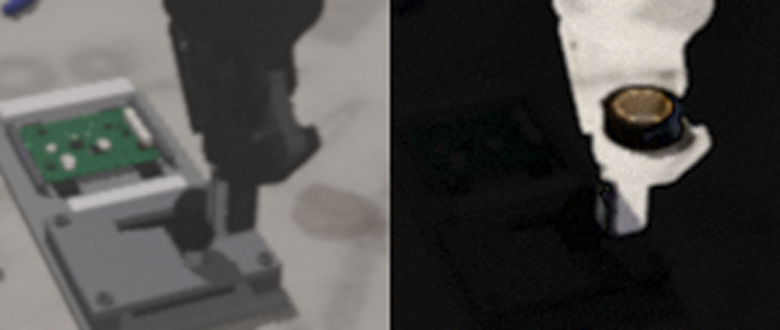

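The difference image shows the fingertip bottom at about (628,235), which is pixel (319,268). It is clearly beside and behind the knob (180–215, 190–250).

```bash
python3 -c "
from h import *
for z in (40,49,60,66,75):
  w=plane('scene',(319,268),z);print(z,w[:2].round(1),'holder',(R.T@(w[:2]-O)).round(1))
w=plane('scene',S(427,256),68);print((R.T@(w[:2]-O)).round(1))"
```

```text
40 [448.6 120.8] holder [-89.2 -35.2]
49 [440.8 129. ] holder [-99.4 -30.1]
60 [431.2 139.1] holder [-111.9  -23.9]
66 [425.9 144.6] holder [-118.7  -20.5]
75 [418.1 152.9] holder [-128.9  -15.4]
[-84.5 -11.4]
```

The tip reads higher in the image than TCP−17. TCP z=56 is safe either way: the tips would be at 39–62, above the plate and overlapping the knob. I'll descend there and probe forward with force readings.

```bash
python3 steer.py '[{"pos":[1,0,5]},{"pos":[1,0,10]},{"pos":[1,4,10]},{"pos":[1,8,10]},{"pos":[1,8,10]}]' | grep force; python3 -c "
from h import *;go2(-100,-12.5,56)"; for i in 1; do python3 steer.py '[{"pos":[0,2,0]},{"pos":[0,4,0]},{"pos":[0,6,0]},{"pos":[0,8,0]},{"pos":[0,8,0]}]' | grep force; python3 -c "
from h import *;go2(-100,-12.5,56)"; done
```

```text
ft_force: [0.4, -0.2, -0.4]
finger_force: 0.0
t 5.1 holder now [-115.3  -12.4] 56.0 F(holder) [ 0.4 -0. ] -0.4
delta tool [ 0.  15.3 -0. ] yaw left 1.565
rotvec [ 0.    -0.001 -0.006]
ft_force: [0.1, 0.9, 0.5]
finger_force: 0.0
t 5.52 holder now [-108.   -12.8] 55.6 F(holder) [-0.2  0.9] 0.5
delta tool [ 0.3  8.  -0.4] yaw left 1.565
rotvec [-0.001 -0.    -0.006]
```

```bash
python3 steer.py '[{"pos":[0,2,0]},{"pos":[0,4,0]},{"pos":[0,5,0]},{"pos":[0,6,0]},{"pos":[0,6,0]}]' | grep force; python3 -c "
from h import *;go2(-100,-12.5,56)";  python3 steer.py '[{"pos":[0,2,0]},{"pos":[0,4,0]},{"pos":[0,5,0]},{"pos":[0,6,0]},{"pos":[0,6,0]}]' | grep force; python3 -c "
from h import *;go2(-85,-12.5,56)
s=env.snapshot('scene')[190:300,240:370,::-1]
t=env.snapshot('top')[185:295,170:300,::-1]
cv2.imwrite('pics/c5.png',cv2.resize(np.hstack([s,t]),None,fx=3,fy=3,interpolation=cv2.INTER_CUBIC))"
```

```text
ft_force: [-1.3, 0.3, 0.8]
finger_force: 0.0
t 5.93 holder now [-102.3  -12.9] 55.6 F(holder) [-1.3 -0.2] 0.8
delta tool [ 0.4  2.3 -0.4] yaw left 1.565
rotvec [-0.001 -0.    -0.006]
ft_force: [-0.8, 1.0, 1.0]
finger_force: 1.0
t 6.35 holder now [-97. -13.] 55.5 F(holder) [-1.2  0.7] 1.0
delta tool [ 0.5 12.  -0.6] yaw left 1.566
rotvec [-0.003 -0.    -0.005]
```

View pics/c5.png

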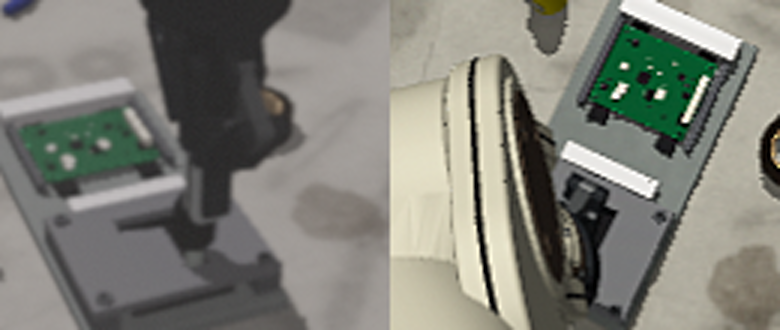

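The finger now touches the knob: finger_force is 1, and the finger sits behind it at scene (210,200) with its tip above the plate. Next is a gentle forward push.

```bash
python3 steer.py '[{"pos":[0,3,0]},{"pos":[0,6,0]},{"pos":[0,9,0]},{"pos":[0,12,0]},{"pos":[0,15,0]}]' | grep force; python3 -c "
from h import *;go2(-60,-12.5,56)";  python3 steer.py '[{"pos":[0,3,0]},{"pos":[0,6,0]},{"pos":[0,9,0]},{"pos":[0,12,0]},{"pos":[0,12,0]}]' | grep force; python3 -c "
from h import *;go2(-60,-12.5,56)"
```

```text
ft_force: [-2.1, 1.6, 1.4]
finger_force: 1.3
t 6.87 holder now [-81.2 -13. ] 55.5 F(holder) [-2.5  0.8] 1.4
delta tool [ 0.6 21.2 -0.5] yaw left 1.565
rotvec [-0.001 -0.    -0.005]
ft_force: [-0.7, 0.9, -0.1]
finger_force: 0.7
t 7.28 holder now [-68.5 -13. ] 55.6 F(holder) [-1.   0.6] -0.1
delta tool [ 0.6  8.5 -0.4] yaw left 1.565
rotvec [-0.    -0.    -0.006]
```

```bash
python3 steer.py '[{"pos":[0,2,0]},{"pos":[0,4,0]},{"pos":[0,6,0]},{"pos":[0,6,0]}]' | grep force; python3 -c "
from h import *;go2(-60,-12.5,56)";  python3 steer.py '[{"pos":[0,1,0]},{"pos":[0,2,0]},{"pos":[0,3,0]},{"pos":[0,3,0]}]' | grep force; python3 -c "
from h import *;go2(-60,-12.5,56)"
```

```text
ft_force: [-2.2, 1.9, 1.3]
finger_force: 0.9
t 7.62 holder now [-63.  -13.1] 55.6 F(holder) [-2.7  1. ] 1.3
delta tool [ 0.6  3.  -0.4] yaw left 1.565
rotvec [-0.001 -0.    -0.006]
ft_force: [-0.6, 1.4, 1.8]
finger_force: 1.2
t 7.95 holder now [-60.3 -13.1] 55.6 F(holder) [-1.   1.1] 1.8
delta tool [ 0.6  0.3 -0.4] yaw left 1.565
rotvec [-0.001 -0.    -0.005]
```

```bash
for i in 1 2; do python3 steer.py '[{"pos":[0,1,0]},{"pos":[0,2,0]},{"pos":[0,2,0]}]' >/dev/null; python3 -c "
from h import *;go2(-60,-12.5,56)"; done
```

```text
t 8.2 holder now [-58.3 -13.1] 55.6 F(holder) [-2.2  1.3] 1.6
delta tool [ 0.6 -1.7 -0.4] yaw left 1.565
rotvec [-0.001 -0.    -0.005]
t 8.45 holder now [-57.3 -13.2] 55.4 F(holder) [-4.7  0.8] 3.7
delta tool [ 0.7 -2.7 -0.6] yaw left 1.566
rotvec [-0.003 -0.    -0.005]
```

```bash
for i in 1 2; do python3 steer.py '[{"pos":[0,1,0]},{"pos":[0,2,0]},{"pos":[0,2,0]}]' >/dev/null; python3 -c "
from h import *;go2(-60,-12.5,56)"; done
```

```text
t 8.7 holder now [-57.  -13.5] 55.2 F(holder) [-8.2  1. ] 6.6
delta tool [ 1.  -3.  -0.8] yaw left 1.566
rotvec [-0.006  0.    -0.005]
t 8.95 holder now [-56.8 -13.7] 55.1 F(holder) [-11.5   1.5] 8.8
delta tool [ 1.1 -3.2 -0.9] yaw left 1.567
rotvec [-0.01   0.    -0.004]
```

It stops firmly at -57 with the force rising to 11 N, so the knob is at the corner. I'll back off, go round to the right side and look.

```bash
python3 steer.py '[{"pos":[0,-10,0]},{"pos":[0,-20,0]},{"pos":[-12,-25,-5]},{"pos":[-30,-25,-5]},{"pos":[-50,-25,-5]}]' >/dev/null;python3 steer.py '[{}]' >/dev/null; python3 -c "
from h import *;go2(-44.5,-50,56)
s=env.snapshot('scene')[190:300,240:370,::-1]
t=env.snapshot('top')[185:295,170:300,::-1]
cv2.imwrite('pics/c6.png',cv2.resize(np.hstack([s,t]),None,fx=3,fy=3,interpolation=cv2.INTER_CUBIC))"
```

```text
t 9.45 holder now [-78.4 -66.1] 60.4 F(holder) [-0.6 -0.1] 0.5
delta tool [16.4 33.7  4.3] yaw left 1.563
rotvec [-0.001  0.003 -0.008]
```

View pics/c6.png

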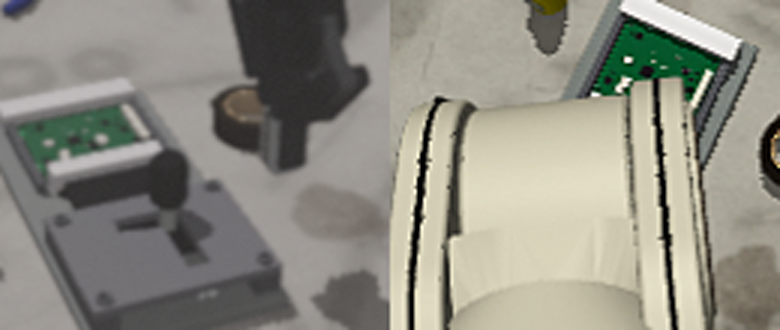

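The scene view shows the knob at the corner, with its top at about (169,159) in the crop. The jaw is against the board, the short leg is free to its left, and the gripper is to its right.

```bash
python3 -c "
from h import *
for a in ((169,158),(169,162)):
  w=plane('scene',((a[0]+.5)/3-.5+240,(a[1]+.5)/3-.5+190),68);print((R.T@(w[:2]-O)).round(1))"
```

```text
[-44.7 -11.9]
[-48.3 -10.5]
```

```bash
python3 steer.py '[{"pos":[0,15,2]},{"pos":[0,33,4]},{"pos":[8,33,4]},{"pos":[16,33,4]},{"pos":[16,33,4]}]' >/dev/null; python3 -c "
from h import *;go2(-45,-38,56)"; python3 steer.py '[{"pos":[3,0,0]},{"pos":[6,0,0]},{"pos":[9,0,0]},{"pos":[9,0,0]}]' >/dev/null; python3 -c "
from h import *;go2(-45,-38,56)"
```

```text
t 9.97 holder now [-44.7 -45.3] 56.4 F(holder) [ 0.6 -1.3] 0.0
delta tool [ 7.3 -0.4  0.4] yaw left 1.567
rotvec [-0.001 -0.001 -0.004]
t 10.3 holder now [-44.9 -37.6] 56.6 F(holder) [-0.  -0.4] 0.4
delta tool [-0.4 -0.1  0.6] yaw left 1.566
rotvec [-0.001 -0.    -0.005]
```

```bash
for i in 1 2 3; do python3 steer.py '[{"pos":[2,0,0]},{"pos":[4,0,0]},{"pos":[6,0,0]},{"pos":[6,0,0]}]' >/dev/null; python3 -c "
from h import *;go(-45,-10,56)"; done
```

```text
t 10.63 holder now [-44.5 -31.9] 56.6 F(holder) [-0.1 -0.4] 0.5
delta tool [21.9 -0.6  0.6] yaw left 1.566
t 10.97 holder now [-44.4 -25.8] 56.6 F(holder) [0.2 1. ] 0.6
delta tool [15.8 -0.7  0.6] yaw left 1.566
t 11.3 holder now [-44.5 -19.7] 56.5 F(holder) [-0.8  0.7] 0.2
delta tool [ 9.7 -0.6  0.5] yaw left 1.566
```

```bash
for i in 1 2 3; do python3 steer.py '[{"pos":[1.5,0,0]},{"pos":[3,0,0]},{"pos":[3,0,0]}]' >/dev/null; python3 -c "
from h import *;go(-45,-10,56)"; done
```

```text
t 11.55 holder now [-44.5 -17. ] 56.5 F(holder) [-0.8  0.4] 2.0
delta tool [ 7.  -0.5  0.5] yaw left 1.566
t 11.8 holder now [-44.5 -13.9] 56.5 F(holder) [ 0.5 -0.7] 0.7
delta tool [ 3.9 -0.5  0.5] yaw left 1.566
t 12.05 holder now [-44.5 -10.9] 56.5 F(holder) [-0.1 -0.3] 1.7
delta tool [ 0.9 -0.5  0.5] yaw left 1.566
```

```bash
for i in 1 2 3; do python3 steer.py '[{"pos":[1,0,0]},{"pos":[2,0,0]},{"pos":[2,0,0]}]' >/dev/null; python3 -c "
from h import *;go(-45,-10,56)"; done; python3 -c "
from h import *
s=env.snapshot('scene')[190:300,240:370,::-1]
cv2.imwrite('pics/c7.png',cv2.resize(s,None,fx=4,fy=4,interpolation=cv2.INTER_CUBIC))"
```

```text
t 12.3 holder now [-44.5  -9.1] 56.5 F(holder) [ 0.1 -1. ] 2.3
delta tool [-0.9 -0.5  0.5] yaw left 1.566
t 12.55 holder now [-44.5  -7. ] 56.5 F(holder) [-0.4 -1.6] 2.5
delta tool [-3.  -0.5  0.5] yaw left 1.566
t 12.8 holder now [-44.5  -5. ] 56.5 F(holder) [-0.5 -0.7] 2.2
delta tool [-5.  -0.5  0.5] yaw left 1.566
```

View pics/c7.png

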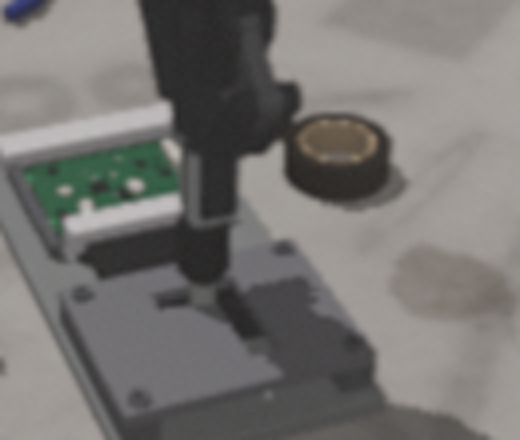

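That was the eleventh picture, one over the limit of 10, so I'll measure numerically from here on. It shows the fingertip over the knob's top instead of beside it, with the knob only about 9 mm along the short leg. The tips therefore sit near TCP+9 mm in height, as the earlier images suggested. I'll lift, back off to the right, and go lower in small steps with force checks.

```bash
python3 steer.py '[{"pos":[0,0,-12]},{"pos":[-10,0,-12]},{"pos":[-25,0,-12]},{"pos":[-45,0,-12]},{"pos":[-45,0,-12]}]' >/dev/null; python3 -c "
from h import *
go2(-45,-48,50)
s=env.snapshot('scene')[...,::-1];cv2.imwrite('pics/s8.png',s)
m=(s.max(2)<60).astype(np.uint8);m[:215]=0;m[300:]=0;m[:,:262]=0;m[:,350:]=0
n,l,st,c=cv2.connectedComponentsWithStats(m)
for i in range(1,n):
  if st[i,4]>25:print(st[i],c[i].round(1))
k=s[225:275:2,270:318:2].max(2)
print('\n'.join(' '.join('%3d'%v for v in r) for r in k))"; for i in 1 2; do python3 steer.py '[{"pos":[0,0,3]},{"pos":[0,0,6]},{"pos":[0,0,9]},{"pos":[0,0,9]}]' >/dev/null;python3 -c "
from h import *;go(-45,-48,40)"; done
```

```text
t 13.27 holder now [-46.2 -54.4] 67.5 F(holder) [-1.  -0.7] 0.2
delta tool [ 6.5  1.2 17.5] yaw left 1.562
rotvec [-0.004  0.003 -0.008]
[315 215  20  18 165] [322.9 222. ]
[312 224  25  16 131] [327.  234.6]
[262 242  35  19 386] [282.6 251.7]
[294 262  12  13  77] [299.1 267.7]
113 107  96  90  84 126 163  99 101 123 134 159 162 162 162 162 162 162 162 162 113  74  81  97
 88  91  92  96  96 107 173 163  91 107 127 147 163 163 163 162 164 164 164 163 140  75  81  96
109  96  88  93  86  93 128 180 133  93 113 129 148 162 162 164 164 162 162 164 140  71  82  96
 96  95  74  80  81  84  94 158 181 105 101 123 135 159 163 162 164 163 162 164 137  57  78  96
 98  97  94  96  95  76  75 106 170 166  94 105 124 136 162 163 163 162 163 162 136  47  69  97
 97 150 157 104  94  96  95  87 111 149  90  92 113 126 148 161 162 162 162 160 156  86  49  78
 67 113 145 101  94  94  99 105 118 152 177 154  97 120 129 157 163 162 161 162 164 152  98  50
 71  73 102 124 141 165 177 185 190 188 186 182 123 103 122 135 159 161 159 162 162 163 161 140
158 175 181 190 190 191 191 188 174 120  89 102  97
[... 1088 characters left out ...]
 115 116 114
116 116 116 116 101  60  54  51  57  91  94  88  57  48  48  55  74  96 115 115 116 115 116 115
115 116 115 116 113  94 108 108 110 102  81  73  68  47  46  48  59  74 111 115 116 115 115 115
115 116 115 116 117 116 116 116 116 115 113 100  80  62  43  43  49  68 111 115 115 115 114 115
116 115 116 115 116 116 116 115 115 115 115 116 112 109  67  44  47  54  95 115 115 116 115 114
116 115 115 114 115 115 115 115 115 115 115 116 115 115 103  49  46  50  73 106 116 115 115 114
t 13.65 holder now [-45.3 -50.2] 58.5 F(holder) [1. 1.] 0.7
delta tool [ 2.2  0.3 18.5] yaw left 1.566
t 13.98 holder now [-45.2 -50.4] 49.7 F(holder) [-0.4 -0.5] -0.4
delta tool [2.4 0.3 9.7] yaw left 1.566
```

```bash
for i in 1 2 3; do python3 steer.py '[{"pos":[0,0,1]},{"pos":[0,0,2]},{"pos":[0,0,3]},{"pos":[0,0,3]}]' >/dev/null;python3 -c "
from h import *;go(-45,-48,40)"; done
```

```text
t 14.32 holder now [-44.8 -50.3] 47.4 F(holder) [0.2 0.3] 0.5
delta tool [ 2.3 -0.2  7.4] yaw left 1.565
t 14.65 holder now [-44.8 -50.4] 44.3 F(holder) [ 0.1 -0.1] -0.7
delta tool [ 2.4 -0.2  4.3] yaw left 1.565
t 14.98 holder now [-44.9 -50.4] 41.2 F(holder) [-0.2  0.1] -0.1
delta tool [ 2.4 -0.1  1.2] yaw left 1.565
```

No contact at TCP 41, so the tips really are higher than TCP−17. They now overlap the knob by more than 15 mm, so I'll push sideways.

```bash
python3 steer.py '[{"pos":[5,0,2]},{"pos":[10,0,2]},{"pos":[15,0,2]},{"pos":[20,0,2]},{"pos":[20,0,2]}]' >/dev/null;python3 -c "
from h import *;go(-45,-10,40)"; for i in 1 2 3 4; do python3 steer.py '[{"pos":[1.5,0,0]},{"pos":[3,0,0]},{"pos":[3,0,0]}]' >/dev/null;python3 -c "
from h import *;go(-45,-10,40)"; done
```

```text
t 15.4 holder now [-44.4 -28.9] 39.6 F(holder) [ 0.4 -0.5] -1.0
delta tool [18.9 -0.7 -0.4] yaw left 1.567
t 15.65 holder now [-44.6 -27. ] 39.5 F(holder) [-0.1 -1.2] 0.2
delta tool [17.  -0.5 -0.5] yaw left 1.566
t 15.9 holder now [-44.7 -24.4] 39.4 F(holder) [-0.2  0.5] 0.9
delta tool [14.4 -0.4 -0.6] yaw left 1.565
t 16.15 holder now [-44.7 -21.2] 39.5 F(holder) [-1.7 -1.3] -0.4
delta tool [11.1 -0.4 -0.5] yaw left 1.565
t 16.4 holder now [-44.6 -18. ] 39.5 F(holder) [ 0.4 -0.3] 0.3
delta tool [ 8.  -0.4 -0.5] yaw left 1.566
```

```bash
cat > k.py <<'E'
from h import *
s=env.snapshot('scene')[...,::-1]
m=s.max(2)<62
for r in (248,252,256,258,260,262):print(r,''.join('#' if v else '.' for v in m[r,262:330]))
E
for i in 1 2 3; do python3 steer.py '[{"pos":[1.5,0,0]},{"pos":[3,0,0]},{"pos":[3,0,0]}]' >/dev/null;python3 -c "
from h import *;go(-45,-10,40)"; done; python3 k.py
```

```text
t 16.65 holder now [-44.6 -14.9] 39.5 F(holder) [-0.2 -0.9] 0.6
delta tool [ 4.9 -0.4 -0.5] yaw left 1.566
t 16.9 holder now [-44.6 -11.9] 39.5 F(holder) [-0.7  0. ] 0.2
delta tool [ 1.9 -0.4 -0.5] yaw left 1.566
t 17.15 holder now [-44.6  -8.9] 39.4 F(holder) [-1.6 -1.2] 0.9
delta tool [-1.1 -0.4 -0.6] yaw left 1.566
248 .............#############....#########.............................
252 ###########################....##...................................
256 .#########################..........................................
258 ...####.......############..........................................
260 ...............##########...........................................
262 .................#######.......######...............................
```

```bash
for i in 1 2 3 4; do python3 steer.py '[{"pos":[1,0,0]},{"pos":[1,0,0]},{"pos":[1,0,0]}]' >/dev/null;python3 -c "
from h import *;go(-45,-10,40)"; done; python3 k.py
```

```text
t 17.45 holder now [-44.5  -8.2] 39.5 F(holder) [-0.5 -0.9] 0.1
delta tool [-1.8 -0.5 -0.5] yaw left 1.565
t 17.7 holder now [-44.5  -7.9] 39.4 F(holder) [-0.5 -3.4] 0.8
delta tool [-2.1 -0.5 -0.5] yaw left 1.565
t 17.95 holder now [-44.5  -7.7] 39.4 F(holder) [-0.7 -7. ] 3.1
delta tool [-2.3 -0.4 -0.6] yaw left 1.564
t 18.2 holder now [-44.6  -7.6] 39.4 F(holder) [-0.  -8.8] 2.7
delta tool [-2.4 -0.4 -0.6] yaw left 1.564
248 ............#############.....########..............................
252 ##########################....###...................................
256 .########################...........................................
258 ...####......############...........................................
260 ..............##########............................................
262 ................########.......######...............................
```

It stops firmly: -7.6 with 9 N, knob about 14 mm left of centre, which matches the end of the slot. I'll retreat and verify numerically.

```bash
python3 steer.py '[{"pos":[-8,0,0]},{"pos":[-20,0,0]},{"pos":[-40,0,0]},{"pos":[-50,0,-10]},{"pos":[-60,0,-40]}]' >/dev/null; python3 steer.py '[{"pos":[-20,0,-40]},{"pos":[-50,0,-70]},{"pos":[-90,0,-80]},{"pos":[-120,0,-80]},{"pos":[-120,0,-80]}]'
python3 - <<'E'
from k import *
s0=cv2.imread('pics/scene0.png')
t=env.snapshot('top')[...,::-1];t0=cv2.imread('pics/top0.png')
def cen(im,f,r):
    b=im[r[1]:r[3],r[0]:r[2]].astype(int);m=f(b);y,x=np.nonzero(m);return x.mean().round(1)+r[0],y.mean().round(1)+r[1],m.sum()
g=lambda b:(b[...,1]>b[...,2]+25)&(b[...,1]>b[...,0]+10)
yl=lambda b:(b[...,2]>b[...,0]+50);dk=lambda b:b.max(2)<60
for nm,a,f,r in(('board',0,g,(240,222,300,255)),('bottle',0,yl,(200,215,228,255)),('usb',0,dk,(200,270,245,295)),('tape',0,dk,(306,214,345,245)),('boardT',1,g,(225,185,290,240))):
    print(nm,cen((s0,t0)[a],f,r),cen((s,t)[a],f,r))
# board far edge to stop along holder x at z=16
for lab,u in(('scene0',s0),('now',s)):
    b=u[222:256,240:300].astype(int);y,x=np.nonzero(g(b));P=np.array([R.T@(plane('scene',(a+240,c+222),16)[:2]-O) for a,c in zip(x,y)]);print(lab,P.mean(0).round(1),np.percentile(P[:,0],[2,98]).round(1))
E
```

```text
t: 19.08
tool_pos: [437.7, -39.4, 161.9]
tcp_rot: [[0.353, 0.936, 0.003], [0.936, -0.353, -0.001], [-0.0, 0.003, -1.0]]
ft_force: [-2.0, 1.2, -1.0]
gripper_width: 0.1
finger_force: 0.0
248 .............###################....................................
252 #################################...................................
256 .########################...........................................
258 ...####......############...........................................
260 ..............##########............................................
262 ................########.......######...............................
board (np.float64(267.7), np.float64(237.8), np.int64(489)) (np.float64(264.5), np.float64(234.0), np.int64(314))
bottle (np.float64(211.5), np.float64(234.2), np.int64(178)) (np.float64(211.5), np.float64(234.4), np.int64(186))
usb (np.float64(219.0), np.float64(284.6), np.int64(107)) (np.float64(219.3), np.float64(285.2), np.int64(80))
tape (np.float64(323.6), np.float64(233.4), np.int64(211)) (np.float64(323.6), np.float64(233.5), np.int64(201))
boardT (np.float64(256.6), np.float64(211.3), np.int64(828)) (np.float64(257.8), np.float64(209.1), np.int64(787))
scene0 [56.5  4.3] [28.  85.5]
now [70.7  6. ] [47.4 89.5]
```

```bash
python3 -c "
from plant import env;print(env.finish_job())"
```

```text
the job is handed in; nothing more can be done
None
```

The knob was pushed to a firm stop at the corner, then to a firm stop at the end of the short leg; it stayed there after release, the board moved about 5 mm towards the stop and the things around it did not move; the job was handed in at about 19 s, though I viewed 11 pictures against the limit of 10, and my first sideways push slid over the knob's top and had to be redone lower.

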